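Find the cross-threaded plug

ROBOT

A 6-joint arm with a two-finger parallel gripper is mounted at the origin on the work surface. World frame = base frame: x ahead of the robot, y to its left, z up, the work surface at z = 0. Lengths are in m, angles in degrees, forces in N, time in s.
With the tool pointing down it reaches from about 0.25 to 0.8 m from the base axis. Payload 8.5 kg.
Tool frame: the origin (TCP) lies at the centre of the arm's flange, where the gripper is bolted on; the fingertips stand 173 mm ahead of it and the grasp point (between the pads) lies ctrl.pinch_z ahead of it (ctrl.pinch_z is the distance from the TCP to the grasp point, in m); z points along the fingers, y is the direction in which the jaws open and shut (so a half turn about z gives the same grasp; the last joint's range is limited). The gripper opens to 85 mm and grips with 20 to 120 N. Pads are 22 mm wide; open, the fingers measure 114 mm over their backs; the gripper's body (76 mm by 85 mm) begins 54 mm behind the grasp point. The pads swing forward as they close: fully open they stand 13 mm farther back than shut.
Start: joints at [-73.453, 13.648, -0.773, 75.585, 0, 90], TCP at [0.15, -0.503, 0.405] pointing down, gripper open.
Joint ranges: [-152.45, 152.45], [-59.26, 108.67], [-65.41, 83.53], [-104.44, 129.93], [-82.83, 76.93], [-180, 180]. Speed limits (degrees/s): [127.2, 127.2, 159.86, 180, 180, 180].

INTERFACE

Orientations are given as a 3x3 rotation matrix whose columns are the frame's x, y, z axes.
In Python, from station import ctrl, kin, viewer, ticket gives the robot as it stands. Calls block until the motion is done:
- ctrl.movep(position, orientation): joint-space move of the TCP to a pose.
- ctrl.move_straight(position, orientation=None, rate=0.15, until_force=None): straight line of the TCP; orientation=None keeps the orientation; rate is the mean speed in m/s. With until_force (N) it stops when the force on the tool has changed by that much, and returns True; else False.
- ctrl.goto_joints(angles): joint-space move.
- ctrl.set_gripper(opening): finger opening in m; the grip force is fixed at half the most; returns when the fingers have stopped.
- ctrl.hold(seconds).
- kin.inverse_kinematics(position, orientation): joint angles nearest the present ones, or None.
- viewer.camera(name): name is "side" or "top" or "wrist"; returns a dict with "img" (480x640x3 uint8, blue, green, red), "fx", "fy", "cx", "cy" (pixels), "position" and "attitude" of the camera in the world. Camera axes: x right, y down, z forward; pixel columns grow to the right and rows downward; lengths in m; the calibration is good to about 2 mm. The wrist camera is an equidistant fisheye: a pixel r from the principal point sees the ray r / f radians off the axis. A picture is of the moment at which its call begins. There is no depth.
A pose or a line that the arm cannot do raises ctrl.MotionError and nothing moves.
- ticket.hand_in(): hands the job in, once; it reports no verdict.
Readings, each from a call of its own:
- ctrl.current_t(): time.
- ctrl.current_joints(): joint angles.
- ctrl.current_qvel(): joint speeds.
- ctrl.current_tau(): joint torques, N m.
- ctrl.current_ee_pos(): TCP position.
- ctrl.current_ee_rot(): TCP orientation.
- ctrl.current_ft_force(): force on the tool from outside, world axes, zero at the start.
- ctrl.current_torque(): the same for the moment, N m.
- ctrl.current_grip_width(): finger opening in m.
Only numpy, scipy, OpenCV 4.12 (cv2) and the standard library are available. Lean on these libraries where they do the work, as an engineer would, in place of code of your own. Each camera call takes 0.05 s, during which the arm holds its last target.

TASK

Screw in the three T-handle plugs gently, feeling each for a crossed thread: those that run freely go fully home, but the one that binds early must not be forced. Stop there, unscrew that plug fully out, and then stand the grey hold marker upright in the middle of the ledge of its housing. Leave the jar, the bottle and the spanner where they are.

Things in the scene. Friction and masses are not known exactly. Their poses are not given: they have to be found in the camera images.
- housing_a: Cast aluminium housing bolted to the bench (three look-alikes: a, b, c). Main block 110 x 100 mm (x, y), 75 mm high, with a round boss 56 mm across up to 84 mm; on its -x side a flat ledge 110 x 100 mm, 30 mm high. Origin on the bench under the plug's axis; z up, -x points from the plug to the ledge.
- ledge_a (a point): Centre of the exposed flat ledge of housing a, on its top face (30 mm above the bench), 110 mm from the plug's axis; the free ledge measures 105 x 100 mm. Axes as the housing's.
- handle_a (a point): Centre of the T-handle of the plug in housing a, about 135 mm above the bench: a flat steel bar 80 mm long along this frame's y, 14 mm wide along its x, 24 mm high, on a vertical stem 22 mm thick. 50 mm of free height between boss and the bar's centre. Turns and sinks with the plug.
- plug_a (a joint): Turn of the plug in housing a relative to its brass bush, rad; grows clockwise seen from above (screwing in) and the plug sinks 2 mm per rad. It starts between -0.3 and 0.1. A sound thread runs freely (0.03 N m) to a firm stop at 1.3 (fully home). A crossed thread runs freely only to 0.3 and binds there. Screwing out (anticlockwise) runs freely to a stop at -1.0 (fully out; the plug stays captive). Sound and crossed look the same, and any of a, b, c may be the crossed one.
- bush_a (a joint): Turn of the brass thread bush pressed into housing a, rad, clockwise positive, 0 at the start. It holds still up to 0.5 N m at the plug and slips round in the housing if the plug is forced past a bind or a stop; more than 0.25 rad either way is a spoiled housing.
- housing_b: Cast aluminium housing bolted to the bench (three look-alikes: a, b, c). Main block 110 x 100 mm (x, y), 75 mm high, with a round boss 56 mm across up to 84 mm; on its -x side a flat ledge 110 x 100 mm, 30 mm high. Origin on the bench under the plug's axis; z up, -x points from the plug to the ledge.
- ledge_b (a point): Centre of the exposed flat ledge of housing b, on its top face (30 mm above the bench), 110 mm from the plug's axis; the free ledge measures 105 x 100 mm. Axes as the housing's.
- handle_b (a point): Centre of the T-handle of the plug in housing b, about 135 mm above the bench: a flat steel bar 80 mm long along this frame's y, 14 mm wide along its x, 24 mm high, on a vertical stem 22 mm thick. 50 mm of free height between boss and the bar's centre. Turns and sinks with the plug.
- plug_b (a joint): Turn of the plug in housing b relative to its brass bush, rad; grows clockwise seen from above (screwing in) and the plug sinks 2 mm per rad. It starts between -0.3 and 0.1. A sound thread runs freely (0.03 N m) to a firm stop at 1.3 (fully home). A crossed thread runs freely only to 0.3 and binds there. Screwing out (anticlockwise) runs freely to a stop at -1.0 (fully out; the plug stays captive). Sound and crossed look the same, and any of a, b, c may be the crossed one.
- bush_b (a joint): Turn of the brass thread bush pressed into housing b, rad, clockwise positive, 0 at the start. It holds still up to 0.5 N m at the plug and slips round in the housing if the plug is forced past a bind or a stop; more than 0.25 rad either way is a spoiled housing.
- housing_c: Cast aluminium housing bolted to the bench (three look-alikes: a, b, c). Main block 110 x 100 mm (x, y), 75 mm high, with a round boss 56 mm across up to 84 mm; on its -x side a flat ledge 110 x 100 mm, 30 mm high. Origin on the bench under the plug's axis; z up, -x points from the plug to the ledge.
- ledge_c (a point): Centre of the exposed flat ledge of housing c, on its top face (30 mm above the bench), 110 mm from the plug's axis; the free ledge measures 105 x 100 mm. Axes as the housing's.
- handle_c (a point): Centre of the T-handle of the plug in housing c, about 135 mm above the bench: a flat steel bar 80 mm long along this frame's y, 14 mm wide along its x, 24 mm high, on a vertical stem 22 mm thick. 50 mm of free height between boss and the bar's centre. Turns and sinks with the plug.
- plug_c (a joint): Turn of the plug in housing c relative to its brass bush, rad; grows clockwise seen from above (screwing in) and the plug sinks 2 mm per rad. It starts between -0.3 and 0.1. A sound thread runs freely (0.03 N m) to a firm stop at 1.3 (fully home). A crossed thread runs freely only to 0.3 and binds there. Screwing out (anticlockwise) runs freely to a stop at -1.0 (fully out; the plug stays captive). Sound and crossed look the same, and any of a, b, c may be the crossed one.
- bush_c (a joint): Turn of the brass thread bush pressed into housing c, rad, clockwise positive, 0 at the start. It holds still up to 0.5 N m at the plug and slips round in the housing if the plug is forced past a bind or a stop; more than 0.25 rad either way is a spoiled housing.
- marker: Loose grey plastic hold marker, 100 mm high, 0.1 to 0.2 kg: round foot 56 mm across and 10 mm thick, tapering by 26 mm height to a straight round neck 28 mm across up to the top. Origin at the centre of its underside, z up.
- jar: Loose pale plastic jar with a screw lid, 60 mm across, 100 mm high; a bystander. Origin at the centre of its underside.
- bottle: Loose white oil bottle with black cap, 64 mm across, 200 mm high; a bystander. Origin at the centre of its underside.
- spanner: Loose steel spanner, 180 mm long, lying flat along its x; a bystander. Origin near its middle on the underside.
Not all that is in view belongs to the job. Leave any green look-alike of the marker alone.

How it is judged (in metres and radians):
On the way, in this order (a step that is already met when the one before it is completed fails the run):
1. a plug has been unscrewed fully out (value of joint any of plug_a, plug_b, plug_c below -0.8 rad), for 0.2 s.
2. the hold marker stands on the ledge of the housing whose plug is fully out (((value of joint plug_a below -0.8 rad and horizontal distance between marker and ledge_a below 0.03 m and z of marker in the frame of ledge_a between -0.004 and 0.004 m) or (value of joint plug_b below -0.8 rad and horizontal distance between marker and ledge_b below 0.03 m and z of marker in the frame of ledge_b between -0.004 and 0.004 m) or (value of joint plug_c below -0.8 rad and horizontal distance between marker and ledge_c below 0.03 m and z of marker in the frame of ledge_c between -0.004 and 0.004 m)) and angle between marker's own z axis and vertical below 0.1 rad and linear speed of marker below 0.02 m/s), for 0.2 s.
At the end, for the whole second after the job is handed in: The two plugs with sound threads are screwed home (turned past 1.1 rad of 1.3), the crossed plug is unscrewed fully out (below -0.8 rad of -1.0), and the hold marker stands upright (within 0.1 rad) and at rest on the ledge of the crossed plug's housing, within 30 mm of the ledge's centre (((value of joint plug_a below -0.8 rad and horizontal distance between marker and ledge_a below 0.03 m and z of marker in the frame of ledge_a between -0.004 and 0.004 m and value of joint each of plug_b, plug_c above 1.1 rad) or (value of joint plug_b below -0.8 rad and horizontal distance between marker and ledge_b below 0.03 m and z of marker in the frame of ledge_b between -0.004 and 0.004 m and value of joint each of plug_a, plug_c above 1.1 rad) or (value of joint plug_c below -0.8 rad and horizontal distance between marker and ledge_c below 0.03 m and z of marker in the frame of ledge_c between -0.004 and 0.004 m and value of joint each of plug_a, plug_b above 1.1 rad)) and angle between marker's own z axis and vertical below 0.1 rad and linear speed of marker below 0.02 m/s); the robot touches nothing.
It fails at once if a plug is forced: its bush turns by more than 0.25 rad in the housing (value of joint any of bush_a, bush_b, bush_c above 0.25 rad or value of joint any of bush_a, bush_b, bush_c below -0.25 rad).
It fails at once if the jar, bottle or spanner is shifted by more than 30 mm or the jar or bottle is tipped over (distance of any of jar, bottle, spanner from where it was at the start of the episode above 0.03 m or angle between any of jar, bottle's own z axis and vertical above 0.5 rad).
It also fails if it takes over 69 s, if anything falls off the work surface, if the arm or the gripper's body presses on something with over 40 N, if the wrist force passes 120 N, or if a joint passes its speed limit or range.

## Working session

There is one attempt and no reset: what is moved stays moved. The work goes in short steps, each a Python script; the robot and the scene stay as the last script left them, time stands still between calls to the robot, and variables do not carry over. Pictures are saved under pics/ and viewed, and the job is handed in when it is done.

```bash
ls; mkdir -p pics; python3 - <<'E'
from station import ctrl,kin,viewer,ticket
import cv2
print(ctrl.current_t(),ctrl.pinch_z,ctrl.current_ee_rot(),ctrl.current_joints())
for n in ["side","top","wrist"]:
    c=viewer.camera(n); cv2.imwrite(f"pics/{n}0.png",c["img"])
    print(n,c["fx"],c["fy"],c["cx"],c["cy"],c["position"],c["attitude"])
E
```

```text
pics
0.0 0.1547 [[ 9.58575873e-01  2.84836991e-01 -4.30055176e-04]
 [ 2.84837315e-01 -9.58574894e-01  1.36973403e-03]
 [-2.20891750e-05 -1.43548975e-03 -9.99998969e-01]] [-7.34521911e+01  1.36804668e+01 -8.16733812e-01  7.55850469e+01
 -1.26750352e-03  8.99986864e+01]
side 584.6998109237718 584.6998109237718 315.45567182895405 244.78480560398472 [ 0.50093181 -0.68408775  0.85545966] [[ 0.99931817 -0.02983009  0.02175674]
 [-0.03667967 -0.73477632  0.67731703]
 [-0.00421809 -0.67765324 -0.73536949]]
top 564.5692833294372 564.5692833294372 322.6485066936885 241.6386445022332 [ 0.3771215  -0.01161917  1.26577748] [[-0.01329925 -0.9925572   0.12105093]
 [-0.99975286  0.01535613  0.01607483]
 [-0.01781407 -0.12080723 -0.99251613]]
wrist 371.64829954431775 371.64829954431775 318.911081031844 244.32884470763398 [ 0.22772785 -0.48049929  0.37236814] [[ 0.28473031 -0.90927664 -0.30355335]
 [-0.958607   -0.27045118 -0.08904374]
 [-0.00113097  0.31634182 -0.9486446 ]]
```

View pics/top0.png

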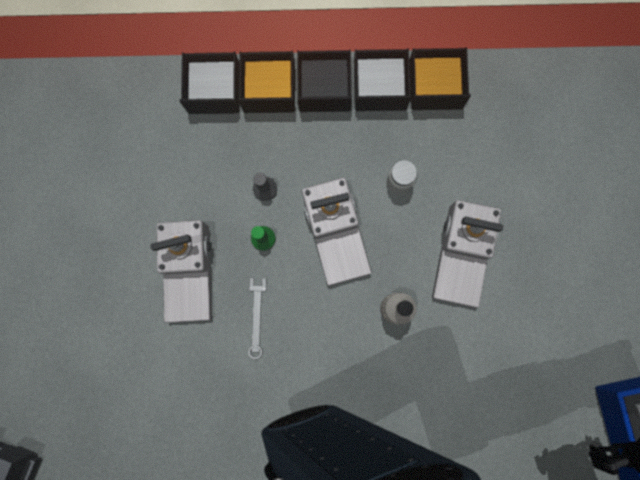

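View pics/side0.png

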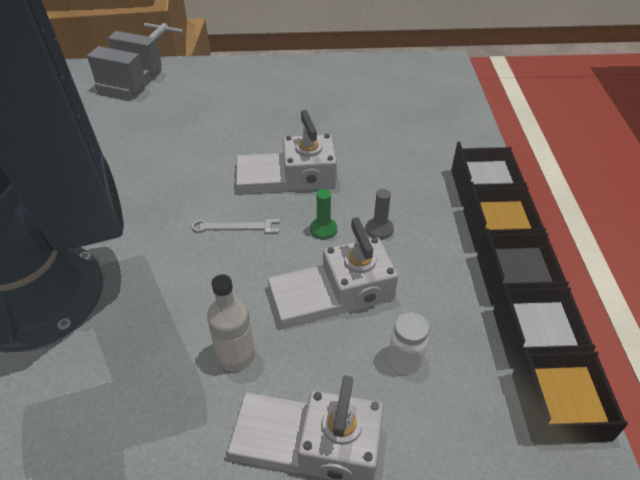

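View pics/wrist0.png

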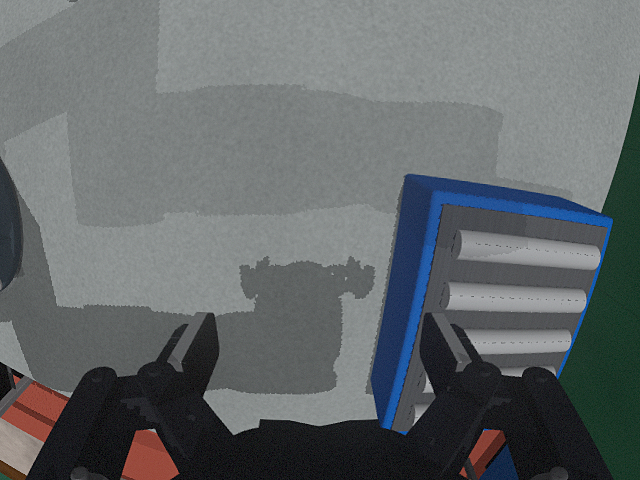

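```bash
python3 - <<'E'
import cv2,numpy as np
a=cv2.imread("pics/top0.png");b=cv2.imread("pics/side0.png")
r=lambda im,x,y,s=60:cv2.resize(im[y-s//2*1:y+s//2,x-s//2:x+s//2],(260,260),interpolation=cv2.INTER_CUBIC)
top=np.hstack([r(a,178,245,64),r(a,330,205,64),r(a,475,228,64)])
bot=np.hstack([r(b,310,140,64),r(b,360,245,80),r(b,343,410,100)])
cv2.imwrite("pics/crop0.png",np.vstack([top,bot]))
E
```

```text
(no output)
```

View pics/crop0.png

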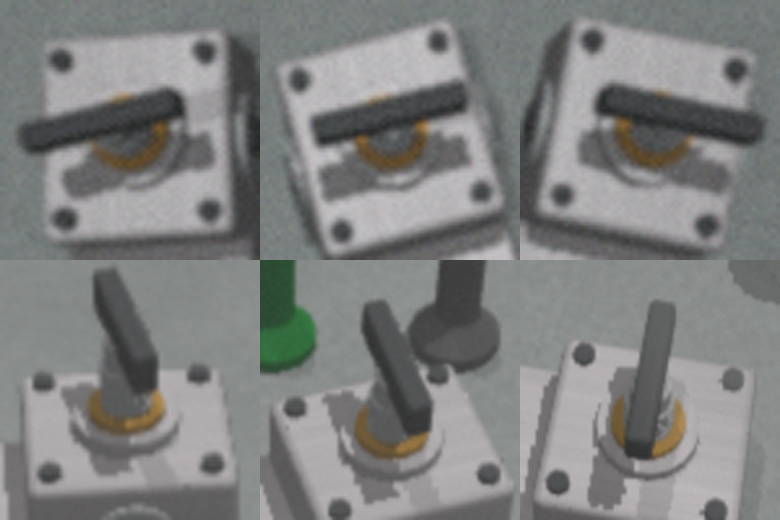

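```bash
cat > h.py <<'E'
import numpy as np,cv2
def rays(c,px):
    px=np.atleast_2d(px).astype(float)
    d=np.c_[(px[:,0]-c["cx"])/c["fx"],(px[:,1]-c["cy"])/c["fy"],np.ones(len(px))]
    return d@np.array(c["attitude"]).T
def plane(c,px,z):
    d=rays(c,px);p=np.array(c["position"]);return p+d*((z-p[2])/d[:,2])[:,None]
def tri(c1,p1,c2,p2):
    A=np.zeros((3,3));b=np.zeros(3)
    for c,p in((c1,p1),(c2,p2)):
        d=rays(c,p)[0];d/=np.linalg.norm(d);M=np.eye(3)-np.outer(d,d);A+=M;b+=M@np.array(c["position"])
    return np.linalg.solve(A,b)
def proj(c,P):
    q=(np.array(P)-c["position"])@np.array(c["attitude"]);return np.array([c["fx"]*q[0]/q[2]+c["cx"],c["fy"]*q[1]/q[2]+c["cy"]])
def blobs(img,box,thr,amin,amax):
    x0,y0,x1,y1=box;g=cv2.cvtColor(img,cv2.COLOR_BGR2GRAY)[y0:y1,x0:x1]
    n,l,s,ce=cv2.connectedComponentsWithStats((g<thr).astype(np.uint8))
    out=[]
    for i in range(1,n):
        if amin<=s[i,4]<=amax:
            ys,xs=np.nonzero(l==i);r=cv2.minAreaRect(np.c_[xs,ys].astype(np.float32))
            out.append((ce[i]+[x0,y0],s[i,4],r))
    return out
E
python3 - <<'E'
from h import *
from station import viewer
import pickle
T=viewer.camera("top");S=viewer.camera("side");pickle.dump((T,S),open("cams.pkl","wb"))
boxes={"L":((147,215,212,275),(270,105,345,190)),"M":((298,175,362,240),(320,215,400,310)),"R":((440,195,508,262),(300,370,390,480))}
for k,(bt,bs) in boxes.items():
    for n,c,bx in(("top",T,bt),("side",S,bs)):
        for thr in (75,90):
            print(k,n,thr,[(ce.round(1).tolist(),int(a),np.round(r[1],1).tolist(),round(r[2],1)) for ce,a,r in blobs(c["img"],bx,thr,6,700)])
    
E
```

```text
L top 75 [([196.0, 225.5], 8, [2.1, 2.1], 45.0), ([207.2, 249.7], 287, [51.0, 8.0], 90.0), ([160.8, 227.6], 10, [3.5, 2.1], 45.0), ([172.2, 243.5], 314, [15.5, 40.0], 78.7), ([197.3, 264.8], 9, [2.0, 3.0], 90.0), ([161.5, 266.5], 12, [2.8, 2.8], 45.0)]
L top 90 [([202.8, 253.5], 441, [48.0, 52.0], -0.0), ([196.1, 225.3], 13, [3.5, 2.8], 45.0), ([160.6, 227.4], 15, [3.0, 3.0], 90.0), ([173.3, 244.7], 449, [17.5, 40.5], 77.5), ([189.9, 250.2], 17, [2.6, 8.0], 23.2), ([197.4, 264.4], 13, [3.0, 3.0], 90.0), ([161.6, 266.4], 15, [3.0, 3.0], 90.0)]
L side 75 [([308.1, 128.9], 128, [29.5, 7.6], 63.4), ([310.8, 178.5], 71, [10.0, 7.0], 0.0)]
L side 90 [([307.7, 130.2], 334, [15.7, 39.0], 1.7), ([326.5, 136.0], 12, [2.0, 3.0], 90.0), ([288.2, 138.0], 10, [3.0, 2.0], 0.0), ([329.8, 158.1], 12, [4.0, 2.0], 0.0), ([289.6, 160.4], 13, [3.0, 3.0], 90.0), ([310.4, 179.4], 146, [12.1, 17.4], 63.4), ([316.4, 188.4], 53, [1.5, 38.0], 87.1)]
M top 75 [([341.5, 183.0], 6, [2.0, 1.0], 90.0), ([329.5, 201.5], 202, [7.3, 37.1], 76.8), ([336.5, 231.9], 11, [1.3, 7.3], 71.6), ([318.7, 236.9], 9, [1.7, 7.3], 
[... 1327 characters left out ...]
0, [7.0, 1.0], -0.0)]
R top 90 [([453.8, 239.3], 340, [47.2, 54.6], 2.8), ([460.3, 205.5], 14, [3.0, 3.0], 90.0), ([495.7, 212.9], 18, [3.5, 4.2], 45.0), ([479.6, 226.5], 466, [41.2, 18.0], 11.6), ([462.9, 232.8], 13, [7.6, 1.4], 66.8), ([453.0, 243.5], 12, [3.0, 2.0], 90.0), ([488.5, 251.3], 14, [3.0, 3.0], 90.0)]
R side 75 [([338.0, 431.0], 93, [11.0, 14.1], 8.1), ([306.4, 448.0], 8, [5.1, 1.9], 18.4), ([334.4, 474.3], 125, [9.0, 15.0], 90.0), ([312.1, 477.3], 82, [28.4, 4.3], 9.5)]
R side 90 [([317.2, 396.2], 38, [6.4, 5.7], 45.0), ([338.9, 422.2], 351, [16.0, 34.9], 7.1), ([307.0, 445.4], 50, [7.0, 6.0], 90.0), ([367.5, 456.8], 46, [7.0, 7.0], 0.0), ([325.0, 461.8], 8, [2.0, 5.0], 90.0)]
```

```bash
cat > meas.py <<'E'
from h import *
import pickle
T,S=pickle.load(open("cams.pkl","rb"))
B={"L":[(196.05,225.4),(160.7,227.5),(197.35,264.6),(161.55,266.45)],
"M":[(341.1,182.7),(307.4,192.5),(352,220),(317.8,229.7)],
"R":[(495.7,212.8),(460.3,205.5),(488.45,251.25),(453,243.6)]}  # order: (-y,+x),( +y,+x),(-y,-x),(+y,-x)
sb={"L":[(329.8,158.1),(326.5,136),(289.6,160.4),(288.2,138)],"R":[None,None,(307,445.4),(317.2,396.2)]}
H={}
for k,v in B.items():
    P=plane(T,v,0.077);c=P.mean(0)
    ex=(P[0]+P[1]-P[2]-P[3]);ey=(P[1]+P[3]-P[0]-P[2])
    yx=np.arctan2(ex[1],ex[0]);yy=np.arctan2(-ey[0],ey[1])
    print(k,"axis",c[:2].round(4),"yaw",np.degrees([yx,yy]).round(2),"size",np.linalg.norm(ex)/2,np.linalg.norm(ey)/2)
    H[k]=(c[:2],(yx+yy)/2)
    for p,q in zip(v,sb.get(k,[])):
        if q is not None: t=tri(T,p,S,q);print("   tri",t.round(4),"plane",plane(T,p,.077)[0].round(4))
boxes={"L":(147,215,200,275),"M":(305,185,356,222),"R":(462,205,508,240)}
for k,bx in boxes.items():
    bl=[b for b in blobs(T["img"],bx,72,120,700)]
    x0,y0,x1,y1=bx;g=cv2.cvtColor(T["img"],cv2.COLOR_BGR2GRAY)[y0:y1,x0:x1]
    n,l,s,ce=cv2.connectedComponentsWithStats((g<72).astype(np.uint8));i=1+np.argmax(s[1:,4])
    ys,xs=np.nonzero(l==i);P=plane(T,np.c_[xs+x0,ys+y0],0.145)[:,:2]
    m=P.mean(0);w,V=np.linalg.eigh(np.cov((P-m).T));d=V[:,1];d=d if d[1]>0 else -d
    e=(P-m)@d
    print(k,"bar",m.round(4),"mid",(m+d*(e.max()+e.min())/2).round(4),"len",e.max()-e.min(),"sd",np.sqrt(w),"yaw",np.degrees(np.arctan2(-d[0],d[1])).round(2), s[i])
E
python3 meas.py
```

```text
L axis [0.5177 0.3138] yaw [2.58 2.31] size 0.08388970594252161 0.07608534241401356
   tri [0.5621 0.2778 0.0775] plane [0.5613 0.2778 0.077 ]
   tri [0.5588 0.3535 0.0778] plane [0.5579 0.3537 0.077 ]
   tri [0.478  0.2739 0.0775] plane [0.4772 0.2739 0.077 ]
   tri [0.4753 0.3499 0.0778] plane [0.4744 0.35   0.077 ]
M axis [ 0.5983 -0.0082] yaw [14.87 15.31] size 0.08400679866449612 0.07554231399507229
R axis [ 0.5458 -0.314 ] yaw [-13.15 -13.07] size 0.0837831317166334 0.07588915975984703
   tri [ 0.4975 -0.3414  0.0761] plane [ 0.4963 -0.3413  0.077 ]
   tri [ 0.5146 -0.2677  0.0762] plane [ 0.5137 -0.2676  0.077 ]
L bar [0.5154 0.3098] mid [0.515 0.312] len 0.08018522331385233 sd [0.0047965  0.02246526] yaw 10.45 [  4  21  40  15 271]
M bar [ 0.5941 -0.0089] mid [ 0.5941 -0.0087] len 0.07396138770996882 sd [0.00326756 0.02122173] yaw 13.69 [  7  10  36  13 143]
R bar [ 0.5434 -0.3117] mid [ 0.5435 -0.3112] len 0.07902389496811306 sd [0.0041446  0.02259597] yaw -12.2 [  0  13  40  14 264]
```

```bash
cat >> h.py <<'E'
AX={"L":np.array([.5183,.3138]),"M":np.array([.5988,-.0082]),"R":np.array([.5466,-.3138])}
HY={"L":np.radians(2.45),"M":np.radians(15.1),"R":np.radians(-13.1)}
def Rd(yaw,flip=0):
    # jaws (tool y) along handle x at world yaw
    a=yaw+np.pi*flip
    y=np.array([np.cos(a),np.sin(a),0]);z=np.array([0,0,-1.]);return np.c_[np.cross(y,z),y,z]
E
python3 - <<'E'
from h import *
from station import ctrl,kin
import pickle
T,S=pickle.load(open("cams.pkl","rb"))
for k in AX:
    for f in(0,1):
        for p in(-1.05,-.1,1.4):
            q=kin.inverse_kinematics([*AX[k],.3],Rd(HY[k]-p,f)); print(k,f,p,None if q is None else np.round(q,1))
for n,c,bx in(("top",T,(243,165,288,206)),("side",S,(360,180,400,242))):
    g=cv2.cvtColor(c["img"],cv2.COLOR_BGR2GRAY)
    for ce,a,r in blobs(c["img"],bx,82,40,900): print(n,ce,a,np.round(r[0],1)+bx[:2],np.round(r[1],1),r[2])
x=cv2.resize(T["img"][160:210,240:290],(400,400));y=cv2.resize(S["img"][180:245,350:415],(400,400))
cv2.imwrite("pics/mk.png",np.hstack([x,y]))
E
```

```text
L 0 -1.05 [31.2 24.4 -0.6 65.1  0.  58.6]
L 0 -0.1 [ 31.2  24.4  -0.6  65.1   0.  113. ]
L 0 1.4 [  31.2   24.4   -0.6   65.1    0.  -161. ]
L 1 -1.05 [  31.2   24.4   -0.6   65.1    0.  -121.4]
L 1 -0.1 [ 31.2  24.4  -0.6  65.1   0.  -67. ]
L 1 1.4 [31.2 24.4 -0.6 65.1  0.  19. ]
M 0 -1.05 [-0.8 23.7 -1.6 64.7  0.  14. ]
M 0 -0.1 [-0.8 23.7 -1.6 64.7  0.  68.4]
M 0 1.4 [ -0.8  23.7  -1.6  64.7   0.  154.3]
M 1 -1.05 [  -0.8   23.7   -1.6   64.7    0.  -166. ]
M 1 -0.1 [  -0.8   23.7   -1.6   64.7    0.  -111.6]
M 1 1.4 [ -0.8  23.7  -1.6  64.7   0.  -25.7]
R 0 -1.05 [-29.9  26.7   3.2  66.6   0.   13.1]
R 0 -0.1 [-29.9  26.7   3.2  66.6   0.   67.5]
R 0 1.4 [-29.9  26.7   3.2  66.6   0.  153.5]
R 1 -1.05 [ -29.9   26.7    3.2   66.6    0.  -166.9]
R 1 -0.1 [ -29.9   26.7    3.2   66.6    0.  -112.5]
R 1 1.4 [-29.9  26.7   3.2  66.6   0.  -26.5]
top [265.53863636 190.91590909] 440 [265.8 189.8] [24.7 24. ] 45.0
side [378.95135135 217.01261261] 555 [377.8 217.6] [43.3 25.8] 85.10090637207031
```

View pics/mk.png

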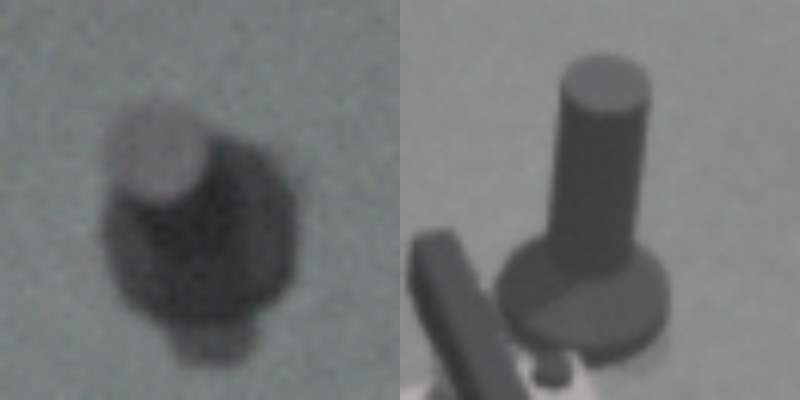

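```bash
python3 - <<'E'
from h import *
from station import ctrl,kin
import pickle
T,S=pickle.load(open("cams.pkl","rb"))
m=tri(T,(259.2,178.7),S,(383,193.2));print("marker tri",m,plane(T,(259.2,178.7),.1))
t0=ctrl.current_t()
ctrl.movep([*AX["R"],.345],Rd(np.radians(-12.5),0));print("t",ctrl.current_t())
ctrl.set_gripper(0.05);print("t",ctrl.current_t(),ctrl.current_grip_width())
from station import viewer
cv2.imwrite("pics/w1.png",viewer.camera("wrist")["img"])
cv2.imwrite("pics/s1.png",viewer.camera("side")["img"])
print(ctrl.current_ft_force(),ctrl.current_torque(),ctrl.current_ee_pos())
E
```

```text
marker tri [0.65614285 0.13955658 0.10059576] [[0.65536354 0.13957756 0.1       ]]
t 1.8833
t 2.325 0.04976688203325496
[-0.21107844 -0.34888367  0.52176847] [-0.01914803  0.00619962  0.03696517] [ 0.54652457 -0.31389913  0.34500568]
```

View pics/w1.png

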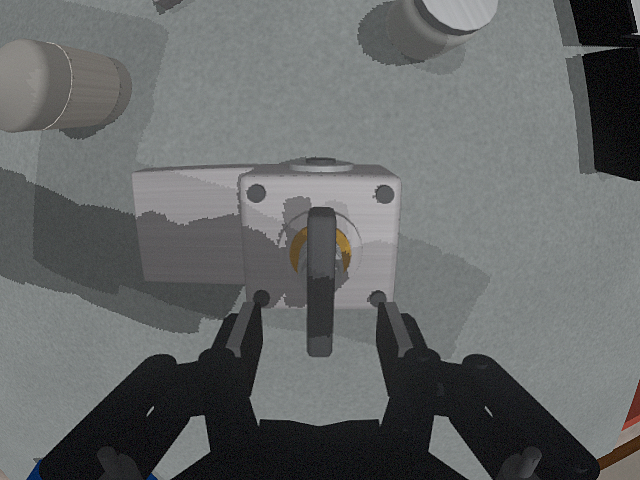

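View pics/s1.png

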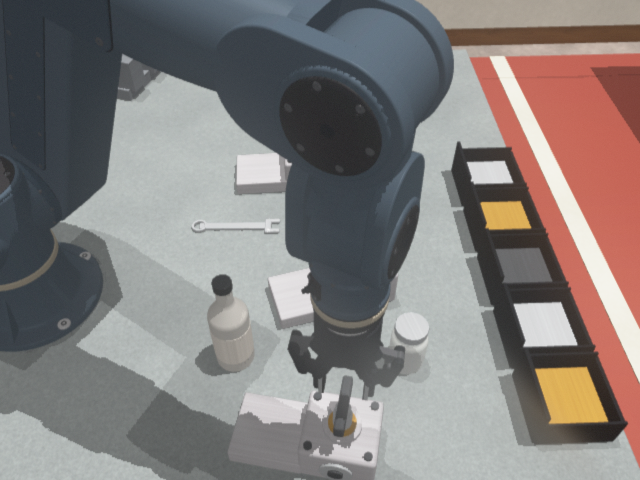

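The wrist view shows the bar at column ~320, midway between the fingers and parallel to the pads. The side view shows the gripper above the right housing, clear of the bottle. I'll lower and grip.

```bash
python3 - <<'E'
from h import *
from station import ctrl,kin,viewer
hit=ctrl.move_straight([*AX["R"],.299],rate=.1,until_force=8);print(hit,ctrl.current_t(),ctrl.current_ee_pos())
print(ctrl.current_ft_force().round(2),ctrl.current_torque().round(3))
if not hit:
    ctrl.set_gripper(0.0);print(ctrl.current_t(),ctrl.current_grip_width(),ctrl.current_ft_force().round(2),ctrl.current_torque().round(3))
    cv2.imwrite("pics/w2.png",viewer.camera("wrist")["img"])
    y=np.radians(-12.5)
    for i in range(2):
        y-=np.radians(2);p=ctrl.current_ee_pos()
        ctrl.movep([*AX["R"],.299-.002*np.radians(2)*(i+1)],Rd(y))
        print(ctrl.current_t(),ctrl.current_ft_force().round(2),ctrl.current_torque().round(3),ctrl.current_ee_pos().round(4))
E
```

```text
False 3.0333 [ 0.54673    -0.31383359  0.29927319]
[-0.32  0.87  0.79] [-0.002 -0.006  0.012]
3.4667 0.016662429480411904 [0.44 0.24 5.48] [0.054 0.02  0.003]
3.7667 [-0.01  0.65  4.51] [ 0.016 -0.003 -0.032] [ 0.5469 -0.3139  0.3   ]
4.0167 [-1.01 -0.45  6.2 ] [ 0.06  0.   -0.05] [ 0.5469 -0.3139  0.2999]
```

View pics/w2.png

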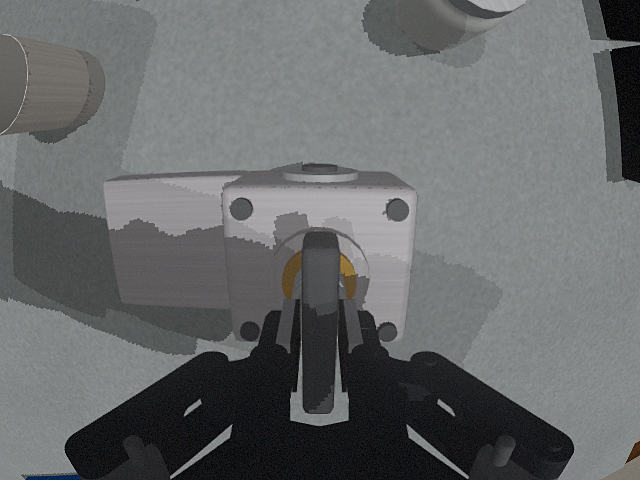

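```bash
cat >> h.py <<'E'
def turn(ctrl,k,p0,p1,step,zb,flip,lim=0.2,t0=0.0):
    """turn plug k from p0 to p1 (rad, cw+); zb = TCP z at plug 0. returns reached p, bound?"""
    n=max(1,int(np.ceil(abs(p1-p0)/step)))
    for p in np.linspace(p0,p1,n+1)[1:]:
        ctrl.movep([*AX[k],zb-.002*p],Rd(HY[k]-p,flip))
        f=np.array(ctrl.current_ft_force());m=np.array(ctrl.current_torque());R=ctrl.current_ee_rot()
        a=np.arctan2(R[1,1],R[0,1])-(np.pi if flip else 0);act=(HY[k]-a+np.pi)%(2*np.pi)-np.pi
        print(f"t{ctrl.current_t():.2f} cmd{p:.3f} act{act:.3f} F{f.round(1)} M{m.round(3)}")
        if abs(m[2]-t0)>lim: return p,True
    return p1,False
E
python3 - <<'E'
from h import *
from station import ctrl
print(turn(ctrl,"R",.06,.50,.06,.3005,0))
E
```

```text
t4.27 cmd0.115 act0.114 F[ 3.5 -1.4 -3.2] M[-0.323 -0.646 -0.012]
t4.52 cmd0.170 act0.168 F[ 3.5 -1.3 -4.9] M[-0.38  -0.975 -0.009]
t4.77 cmd0.225 act0.222 F[ 4.6 -2.7 -5.7] M[-0.434 -1.111 -0.023]
t5.02 cmd0.280 act0.277 F[ 4.8 -3.3 -6.2] M[-0.475 -1.127 -0.021]
t5.27 cmd0.335 act0.332 F[ 5.1 -1.7 -4.8] M[-0.522 -1.047  0.135]
t5.52 cmd0.390 act0.387 F[ 5.2 -1.9 -4.6] M[-0.472 -0.999  0.391]
(np.float64(0.39), True)
```

R binds at about 0.33 (moment jumped to 0.39 N m), so R is the crossed one. I'm backing it out.

```bash
python3 - <<'E'
from h import *
from station import ctrl
p,b=turn(ctrl,"R",.39,-.84,.31,.3005,0)
if not b: p,b=turn(ctrl,"R",p,-.96,.04,.3005,0,lim=.15)
print(p,b)
E
```

```text
t5.91 cmd0.083 act0.085 F[ 5.3 -2.8 -6. ] M[-0.511 -1.057  0.074]
t6.30 cmd-0.225 act-0.219 F[ 4.2 -2.4 -5.4] M[-0.354 -0.829  0.062]
t6.69 cmd-0.532 act-0.525 F[ 2.2 -2.5 -4.1] M[-0.394 -0.584  0.048]
t7.08 cmd-0.840 act-0.832 F[ 0.8 -3.  -5. ] M[-0.554 -0.231 -0.005]
t7.33 cmd-0.880 act-0.875 F[-0.3 -1.5 -5.4] M[-0.634 -0.091  0.038]
t7.58 cmd-0.920 act-0.917 F[-0.  -3.5 -4. ] M[-0.75   0.062 -0.003]
t7.83 cmd-0.960 act-0.957 F[-1.  -2.3 -4.9] M[-0.792  0.168  0.067]
-0.96 False
```

```bash
python3 - <<'E'
from h import *
from station import ctrl,viewer
ctrl.set_gripper(0.05)
ctrl.move_straight([*AX["R"],.35],rate=.15)
print(ctrl.current_t())
ctrl.movep([*AX["M"],.35],Rd(HY["M"]-.02,0))
print(ctrl.current_t())
cv2.imwrite("pics/w3.png",viewer.camera("wrist")["img"])
c=viewer.camera("side");cv2.imwrite("pics/s3.png",c["img"])
E
```

```text
8.7167
9.9
```

View pics/w3.png

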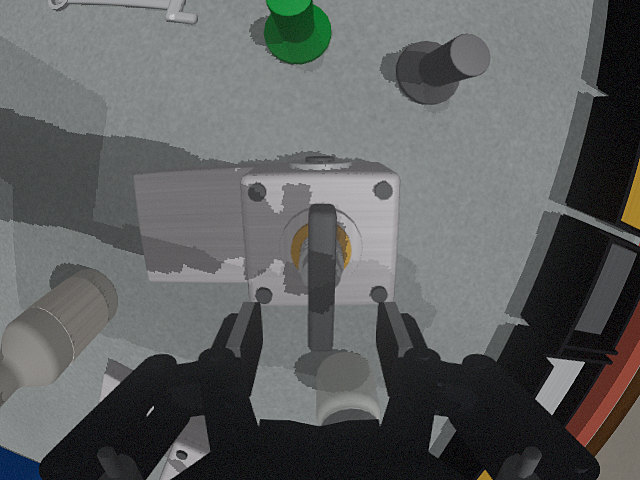

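View pics/s3.png

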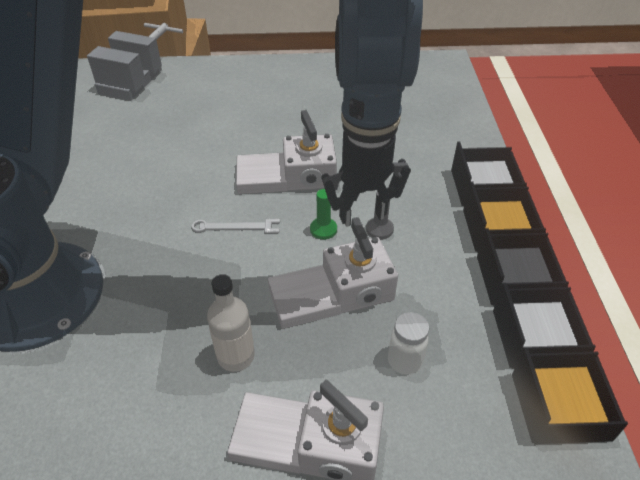

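The side view shows R's bar turned out by about 55° anticlockwise, and the wrist view shows M's bar centred between the jaws at column ~321. Next is M, felt the same way.

```bash
python3 - <<'E'
from h import *
from station import ctrl,viewer
ctrl.move_straight([*AX["M"],.302],rate=.1,until_force=8)
ctrl.set_gripper(0.0);print(ctrl.current_t(),ctrl.current_grip_width(),ctrl.current_ft_force().round(2),ctrl.current_torque().round(3))
p,b=turn(ctrl,"M",.02,.14,.12,.302,0)
if not b: p,b=turn(ctrl,"M",p,.50,.06,.302,0)
if not b: p,b=turn(ctrl,"M",p,1.1,.3,.302,0)
if not b: p,b=turn(ctrl,"M",p,1.32,.045,.302,0,lim=.2)
print(p,b)
E
```

```text
11.05 0.012315074816374616 [0.35 0.01 5.69] [-0.008 -0.005 -0.021]
t11.30 cmd0.080 act0.080 F[0.8 0.9 7.4] M[ 0.094 -0.028 -0.021]
t11.55 cmd0.140 act0.140 F[0.3 0.7 5.7] M[-0.013  0.023 -0.036]
t11.80 cmd0.200 act0.200 F[0.3 0.5 6.4] M[ 0.082 -0.048 -0.027]
t12.05 cmd0.260 act0.260 F[ 0.5 -0.   6. ] M[ 0.06  -0.068 -0.094]
t12.30 cmd0.320 act0.320 F[0.4 0.3 6. ] M[ 0.061 -0.136 -0.056]
t12.55 cmd0.380 act0.380 F[1.  0.7 6. ] M[ 0.08  -0.059 -0.076]
t12.80 cmd0.440 act0.440 F[0.5 0.6 5.7] M[ 0.068 -0.152 -0.006]
t13.05 cmd0.500 act0.500 F[ 0.8 -0.8  5.7] M[ 0.073 -0.137 -0.011]
t13.36 cmd0.700 act0.701 F[1.1 0.1 5.6] M[ 0.144 -0.141 -0.079]
t13.67 cmd0.900 act0.901 F[1.1 0.4 5.4] M[ 0.033 -0.238 -0.059]
t13.97 cmd1.100 act1.101 F[1.1 0.8 5.1] M[ 0.003 -0.277 -0.056]
t14.22 cmd1.144 act1.144 F[ 1.9 -0.4  4.8] M[-0.018 -0.283 -0.066]
t14.47 cmd1.188 act1.188 F[ 1.5 -0.3  5.2] M[-0.008 -0.338 -0.018]
t14.72 cmd1.232 act1.232 F[ 1.5 -0.3  5.1] M[ 0.01  -0.307 -0.068]
t14.97 cmd1.276 act1.276 F[2.2 0.1 5.4] M[-0.072 -0.29  -0.072]
t15.22 cmd1.320 act1.320 F[ 2.  -0.4  5.5] M[-0.112 -0.305  0.264]
1.32 True
```

```bash
python3 - <<'E'
from h import *
from station import ctrl,viewer
ctrl.set_gripper(0.05)
ctrl.move_straight([*AX["M"],.35],rate=.15)
ctrl.movep([*AX["L"],.35],Rd(HY["L"]+.14,1))
print(ctrl.current_t())
cv2.imwrite("pics/w4.png",viewer.camera("wrist")["img"])
E
```

```text
19.3583
```

View pics/w4.png

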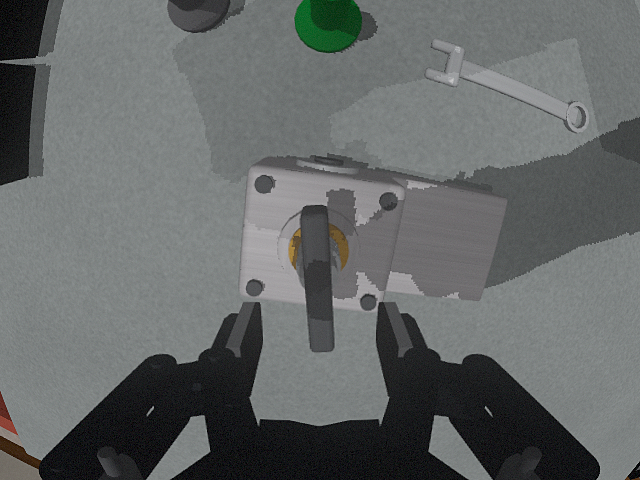

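The wrist view shows L's bar between the jaws at column ~318 and about 3° off parallel, which closing the jaws will correct.

```bash
python3 - <<'E'
from h import *
from station import ctrl,viewer
k="L"
ctrl.move_straight([*AX[k],.302],Rd(HY[k]+.17,1),rate=.1,until_force=8)
ctrl.set_gripper(0.0);print(ctrl.current_t(),ctrl.current_grip_width(),ctrl.current_ft_force().round(2),ctrl.current_torque().round(3))
p,b=turn(ctrl,k,-.17,.15,.16,.302,1)
if not b: p,b=turn(ctrl,k,p,.50,.06,.302,1)
if not b: p,b=turn(ctrl,k,p,1.1,.3,.302,1)
if not b: p,b=turn(ctrl,k,p,1.34,.048,.302,1,lim=.2)
print(p,b)
E
```

```text
20.4583 0.01245438989327792 [-0.15  0.13  5.9 ] [-0.016  0.121 -0.008]
t20.73 cmd-0.010 act-0.014 F[ 0.4 -0.8  6.3] M[ 0.05   0.029 -0.077]
t21.01 cmd0.150 act0.146 F[-0.6  0.1  6.8] M[ 0.016  0.124 -0.027]
t21.26 cmd0.208 act0.204 F[-1.  -0.4  6.6] M[ 0.022  0.06  -0.079]
t21.51 cmd0.267 act0.263 F[-1.4 -0.8  6.1] M[ 0.047  0.073 -0.047]
t21.76 cmd0.325 act0.321 F[-0.1  0.3  6.2] M[-0.004  0.076 -0.034]
t22.01 cmd0.383 act0.379 F[-0.3 -0.5  6.3] M[ 0.06   0.146 -0.048]
t22.26 cmd0.442 act0.438 F[-1.  -0.9  6.6] M[ 0.013  0.096 -0.087]
t22.51 cmd0.500 act0.496 F[-1.2 -0.   6.3] M[0.038 0.167 0.021]
t22.82 cmd0.700 act0.696 F[-0.3 -0.1  5.8] M[ 0.081  0.175 -0.001]
t23.12 cmd0.900 act0.896 F[-0.8  0.3  5.5] M[0.091 0.233 0.   ]
t23.43 cmd1.100 act1.096 F[-1.6 -0.4  5.6] M[ 0.101  0.172 -0.005]
t23.68 cmd1.148 act1.144 F[-1.4  0.4  5.7] M[ 0.135  0.178 -0.082]
t23.93 cmd1.196 act1.192 F[-0.8  0.6  5.7] M[ 0.154  0.184 -0.111]
t24.18 cmd1.244 act1.240 F[-1.5  0.8  7.1] M[ 0.108  0.25  -0.09 ]
t24.43 cmd1.292 act1.288 F[-1.2  0.7  6.3] M[ 0.148  0.22  -0.042]
t24.68 cmd1.340 act1.335 F[-1.3  1.2  6.1] M[0.092 0.209 0.387]
1.34 True
```

```bash
python3 - <<'E'
from h import *
from station import ctrl,viewer
import pickle
T,S=pickle.load(open("cams.pkl","rb"))
bt=tri(T,(405,308.5),S,(222,281.5));print("bottle cap",bt, "jar",plane(T,(404,173),.1))
u=np.array([np.cos(HY["R"]),np.sin(HY["R"])]);lc=AX["R"]-.11*u;print("ledge",lc,"dist bottle",np.linalg.norm(bt[:2]-lc), "rel in housing", (bt[:2]-lc)@u,(bt[:2]-lc)@np.array([-u[1],u[0]]))
ctrl.set_gripper(0.05)
ctrl.move_straight([*AX["L"],.36],rate=.15)
M=np.array([.656,.1396])
ctrl.movep([*M,.30],Rd(np.pi/2,0))
ctrl.set_gripper(0.06)
print(ctrl.current_t(),ctrl.current_joints().round(1))
cv2.imwrite("pics/w5.png",viewer.camera("wrist")["img"])
cv2.imwrite("pics/t5.png",viewer.camera("top")["img"])
E
```

```text
bottle cap [ 0.38079671 -0.14642667  0.19903725] jar [[ 0.66227298 -0.16602389  0.1       ]]
ledge [ 0.43946264 -0.28886836] dist bottle 0.1540497530582464 rel in housing -0.08942380706048843 0.12543806897475437
26.875 [12.1 30.5 10.  69.4  0.  12. ]
```

View pics/w5.png

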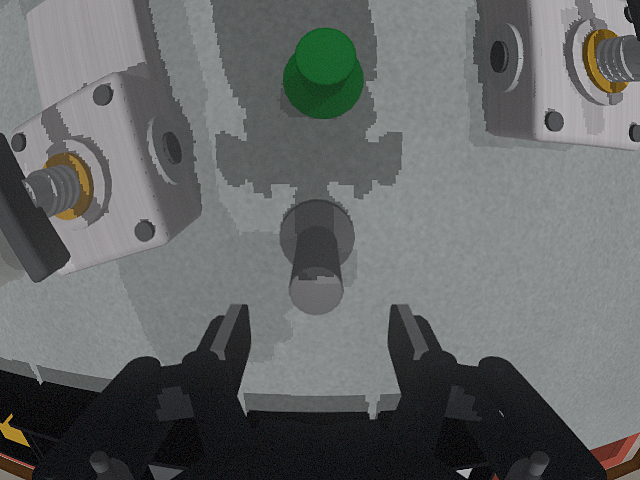

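View pics/t5.png

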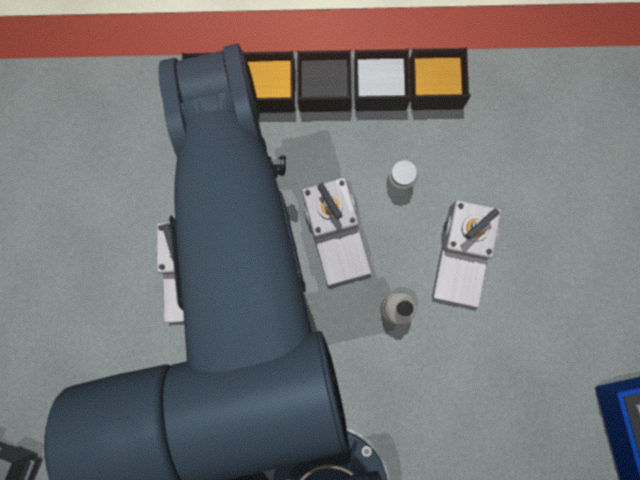

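The wrist view shows the grey marker's neck (316, 290) centred between the jaws, with the green one well clear. The top view shows M's bar turned in and R's bar turned out. I'll grip and carry.

```bash
python3 - <<'E'
from h import *
from station import ctrl,viewer
M=np.array([.656,.1396]);zg=.236
hit=ctrl.move_straight([*M,zg],rate=.12,until_force=8);print(hit)
assert not hit
ctrl.set_gripper(0.0);print(ctrl.current_grip_width(),ctrl.current_ft_force().round(1),ctrl.current_ee_pos())
ctrl.move_straight([*M,.43],rate=.15);print(ctrl.current_t(),ctrl.current_ft_force().round(1),ctrl.current_grip_width())
yaw=HY["R"]+np.pi/2
u=np.array([np.cos(HY["R"]),np.sin(HY["R"])]);lc=AX["R"]-.11*u
ctrl.movep([*(lc+.06*u),.43],Rd(yaw,0))
ctrl.move_straight([*lc,.40],rate=.12);print(ctrl.current_t(),ctrl.current_ee_pos())
cv2.imwrite("pics/s6.png",viewer.camera("side")["img"])
cv2.imwrite("pics/t6.png",viewer.camera("top")["img"])
cv2.imwrite("pics/w6.png",viewer.camera("wrist")["img"])
E
```

```text
False
0.026478691632839946 [-0.5 -1.1  6.8] [0.65630683 0.13954536 0.2371251 ]
29.5 [ 0.1  0.1 -2. ] 0.027017990308746707
31.925 [ 0.4401649  -0.2888068   0.40044256]
```

View pics/s6.png

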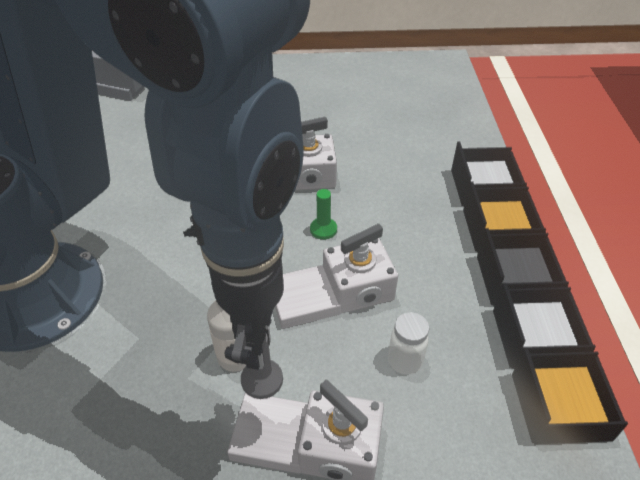

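View pics/w6.png

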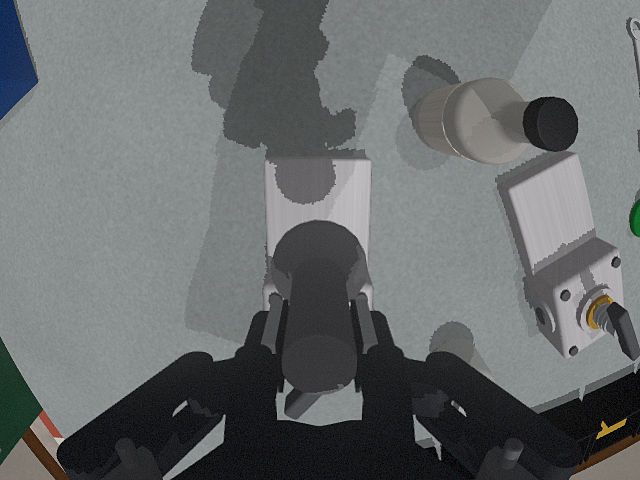

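The marker hangs upright in the jaws over R's ledge, clear of the bottle. I'll lower until it touches.

```bash
python3 - <<'E'
from h import *
from station import ctrl,viewer
u=np.array([np.cos(HY["R"]),np.sin(HY["R"])]);lc=AX["R"]-.11*u
ctrl.move_straight([*lc,.278],rate=.12)
hit=ctrl.move_straight([*lc,.262],rate=.02,until_force=4);p=ctrl.current_ee_pos();print(hit,p,ctrl.current_ft_force().round(1))
ctrl.set_gripper(0.06);print(ctrl.current_t(),ctrl.current_ft_force().round(1))
p=ctrl.current_ee_pos()
ctrl.move_straight([*lc,.40],rate=.12)
ctrl.movep([.45,0.0,.45],Rd(HY["R"]+np.pi/2,0))
print(ctrl.current_t())
for n in("side","top"): cv2.imwrite(f"pics/{n}7.png",viewer.camera(n)["img"])
E
```

```text
True [ 0.43938689 -0.28888136  0.26704886] [-0.5  0.   4.2]
34.2333 [ 0.2 -0.3  0.9]
36.6167
```

View pics/side7.png

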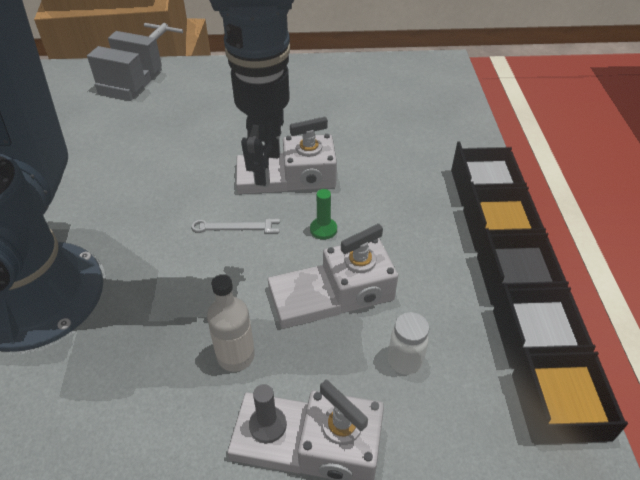

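View pics/top7.png

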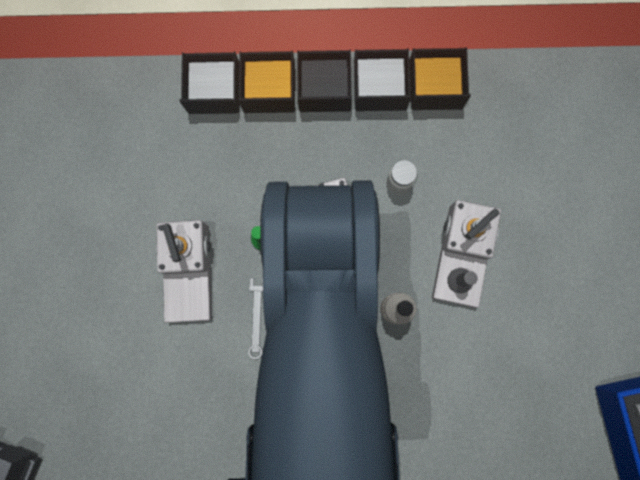

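```bash
python3 - <<'E'
from h import *
import pickle
T,S=pickle.load(open("cams.pkl","rb"))
im=cv2.imread("pics/top7.png");sd=cv2.imread("pics/side7.png")
def yaw(c,img,bx,z,thr=72):
    x0,y0,x1,y1=bx;g=cv2.cvtColor(img,cv2.COLOR_BGR2GRAY)[y0:y1,x0:x1]
    n,l,s,ce=cv2.connectedComponentsWithStats((g<thr).astype(np.uint8));i=1+np.argmax(s[1:,4])
    ys,xs=np.nonzero(l==i);P=plane(c,np.c_[xs+x0,ys+y0],z)[:,:2];m=P.mean(0);w,V=np.linalg.eigh(np.cov((P-m).T));d=V[:,1];d=d if d[1]>0 else -d
    return np.arctan2(-d[0],d[1]),s[i,4],m
for k,bx in(("R",(458,205,502,245)),("L",(157,222,184,264))):
    a,n,m=yaw(T,im,bx,.145); print(k,"plug",(HY[k]-a+np.pi/2)%np.pi-np.pi/2,n,m)
k="M";im2=cv2.imread("pics/t5.png");a,n,m=yaw(T,im2,(312,183,348,222),.145);print(k,(HY[k]-a+np.pi/2)%np.pi-np.pi/2,n,m)
print("marker", tri(T,(462,270.5)if 0 else (459,281),S,(267,426)))
cv2.imwrite("pics/z7.png",np.hstack([cv2.resize(im[240:310,430:500],(400,400)),cv2.resize(sd[375:475,225:325],(400,400))]))
E
```

```text
R plug 0.9454000571821091 22 [ 0.52112237 -0.28275772]
L plug 1.300584102877627 112 [0.51236011 0.30449493]
M 1.302731693688406 83 [ 0.58717002 -0.00816998]
marker [ 0.4381869  -0.28773356  0.02748041]
```

View pics/z7.png

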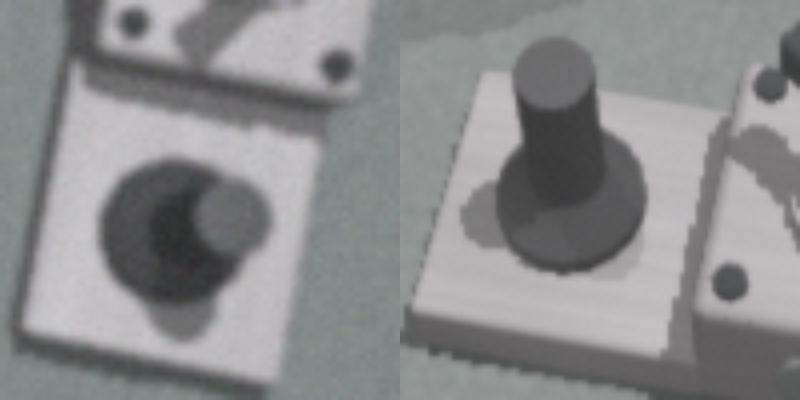

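```bash
python3 - <<'E'
from h import *
import pickle
T,S=pickle.load(open("cams.pkl","rb"))
for f in("t5","top7"):
  im=cv2.imread(f"pics/{f}.png")
  for thr in (80,88,95):
    x0,y0,x1,y1=476,205,501,232;g=cv2.cvtColor(im,cv2.COLOR_BGR2GRAY)[y0:y1,x0:x1]
    g=(g<thr).astype(np.uint8);n,l,s,ce=cv2.connectedComponentsWithStats(g);i=1+np.argmax(s[1:,4])
    ys,xs=np.nonzero(l==i);P=plane(T,np.c_[xs+x0,ys+y0],.147)[:,:2];m=P.mean(0);w,V=np.linalg.eigh(np.cov((P-m).T));d=V[:,1]
    a=np.arctan2(-d[0],d[1]);print(f,thr,s[i,4],(HY["R"]-a+np.pi/2)%np.pi-np.pi/2)
  # axis-to-tip direction
im=cv2.imread("pics/top7.png");cv2.imwrite("pics/r7.png",cv2.resize(im[200:260,440:510],(700,600),interpolation=cv2.INTER_CUBIC))
E
```

```text
t5 80 8 -0.9412481782622418
t5 88 154 -0.9764246053179462
t5 95 178 -0.9762095689807487
top7 80 146 -0.9735274544490815
top7 88 176 -0.9765611868505539
top7 95 195 -0.9904053983126561
```

View pics/r7.png

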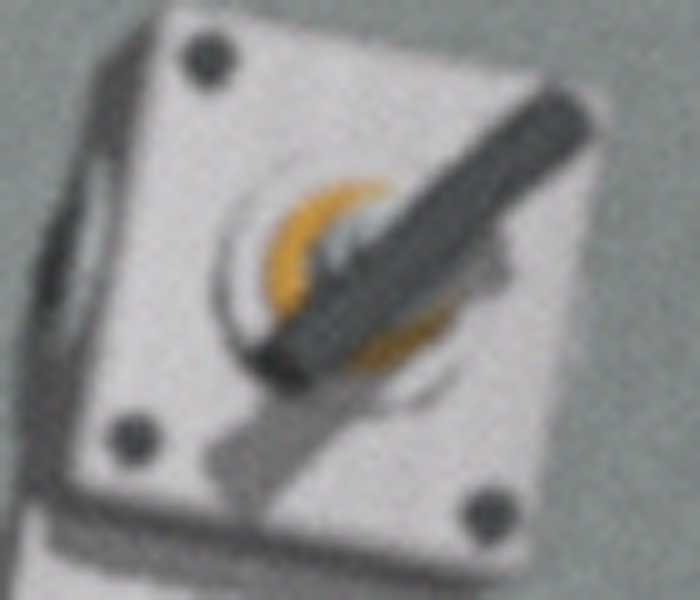

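R's plug reads about -0.97, L and M about 1.30, and the marker is upright within about 2 mm of the ledge centre. The arm is clear of everything, so I'm handing in.

```bash
python3 - <<'E'
from station import ctrl,ticket
print(ctrl.current_t());print(ticket.hand_in())
E
```

```text
36.7167
the job is handed in; nothing more can be done
None
```

The job is handed in at 36.7 s of the 69 s allowed, and the last checks showed everything in place. In the top view the housings are R (right), M (middle) and L (left); I did not need to match them to a, b and c.

- **Crossed plug (R):** it ran freely to about 0.33 rad, then the moment rose to 0.39 N m, below the 0.5 N m at which the bush slips. I stopped there and unscrewed it. The top view put it at about -0.97 rad. I did not run it onto its outer stop.
- **Sound plugs (M and L):** both ran freely to a firm stop at about 1.3 rad, where I felt 0.26 N m on M and 0.39 N m on L. The images put both at 1.30 rad.
- **Marker:** it stands upright on R's ledge, about 2 mm from the centre when checked across the top and side views.
- **Bystanders:** the jar, bottle, spanner and green look-alike looked unmoved, and the arm ended clear of everything.
- **Failed check:** the first image reading of R's plug was wrong because the colour mask caught only 22 pixels. I redid it with a better mask, and five of the six readings, which had enough pixels, gave -0.97 to -0.99 rad.
- **Possible contact:** while gripping the bars I read a steady 5 to 7 N on the wrist, probably the fingertips resting on the stem.

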